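Load a hub blank into the V of a drilling fixture and lock the cam

ROBOT

A 6-joint arm with a two-finger parallel gripper is mounted at the origin on the work surface. World frame = base frame: x ahead of the robot, y to its left, z up, the work surface at z = 0. Lengths are in m, angles in rad, forces in N, time in s.
With the tool pointing down it reaches from about 0.275 to 1 m from the base axis. Payload 8.4 kg.
Tool frame: the origin (TCP) lies between the finger pads; the fingertips stand 14 mm ahead of it and the grasp point (between the pads) lies 5 mm behind it; z points along the fingers, y is the direction in which the jaws open and shut (so a half turn about z gives the same grasp; the last joint's range is limited). The gripper opens to 85 mm and grips with 20 to 120 N. Pads are 22 mm wide; open, the fingers measure 114 mm over their backs; the gripper's body (76 mm by 85 mm) begins 54 mm behind the grasp point. The pads swing forward as they close: fully open they stand 13 mm farther back than shut.
Start: joints at [1.208, 0.353, 1.633, -0, 1.155, -0.002], TCP at [0.221, 0.585, 0.245] pointing down, gripper open.
Joint ranges: [-2.63, 2.63], [-0.92, 2.1], [0.06, 2.66], [-1.3, 4.44], [0, 2.69], [-3.02, 3.02]. Speed limits (rad/s): [2.22, 2.22, 2.79, 3.14, 3.14, 3.14].

INTERFACE

Orientations are given as a unit quaternion [w, x, y, z].
In Python, from cell import manip gives the robot as it stands. Calls block until the motion is done:
- manip.reach(position, orientation): joint-space move of the TCP to a pose.
- manip.move_straight(position, frame=None, v=0.15): straight line of the TCP; frame=None keeps the orientation; v is the mean speed in m/s.
- manip.move_joints(angles): joint-space move.
- manip.move_gripper(opening): opening from 0.0 (shut) to 1.0 (fully open); the grip force is fixed at half the most; returns when the fingers have stopped.
- manip.hold(seconds).
- manip.solve_ik(position, orientation): joint angles nearest the present ones, or None.
- manip.read_camera(name): name is "side" or "top"; returns the picture (480x640x3 uint8, red, green, blue); there is no depth.
- manip.get_calibration(name): a dict with "fx", "fy", "cx", "cy" (pixels), "dist_coeffs" ([k1, k2, p1, p2, k3] as OpenCV has them; the pictures are not rectified), "pose" (4x4, takes a point from camera to world coordinates). Camera axes: x right, y down, z forward; pixel columns grow to the right and rows downward; lengths in m; the calibration is good to about 2 mm. A picture is of the moment at which its call begins. get_calibration takes no time and is no camera call.
A pose or a line that the arm cannot do raises manip.Unreachable and nothing moves.
- manip.sign_off(): hands the job in, once; it reports no verdict.
Readings, each from a call of its own:
- manip.current_clock(): time.
- manip.current_joint_positions(): joint angles.
- manip.current_joint_vel(): joint speeds.
- manip.current_joint_efforts(): joint torques, N m.
- manip.current_position(): TCP position.
- manip.current_eef_rot(): TCP orientation.
- manip.current_wrist_force(): force on the tool from outside, world axes, zero at the start.
- manip.current_wrist_torque(): the same for the moment, N m.
- manip.current_width(): opening from 0.0 (shut) to 1.0 (fully open).
Only numpy, scipy, OpenCV 4.12 (cv2) and the standard library are available. Lean on these libraries where they do the work, as an engineer would, in place of code of your own. Each camera call takes 0.05 s, during which the arm holds its last target.

TASK

Load the drilling fixture: stand the stepped round hub blank, boss up, on the fixture's bed between the open cam and the V-block, and push it home until it bears on both faces of the V. Only then swing the cam lever all the way over to its stop so that the cam locks the hub in the V, and leave it clamped, without disturbing the pulley, the wrench or the oil bottle.

Things in the scene. Friction and masses are not known exactly. Their poses are not given: they have to be found in the camera images.
- hub_center (a point): Hub blank, bare turned aluminium, about 0.3 kg, standing loose on the bench with its boss up: a round body 50 mm in diameter and 50 mm high, with a round boss 30 mm in diameter and 30 mm high on top (80 mm in all). The point is on its axis, 40 mm above its underside; z points up along the axis.
- fixture: Heavy steel drilling fixture standing on the bench; it does not move. Its bed is a plate 180 x 130 x 12 mm (x from -80 to +100 mm, y +/-65 mm in this frame); the origin is on the bench under the plate, z up. The V-block stands at the +x end of the bed with its V opening to -x; the cam clamp is at the -x end. So a part is pushed home along +x of this frame.
- seat (a point): Point on the top of the bed (12 mm above the bench), on the centre line of the V: the axis of the hub passes through it when the hub stands fully home against both faces. Axes as the fixture's. Measured from here the V's apex is 35.4 mm along +x, the front of the V-block is 5.4 mm along +x, and the cam's pivot is 64 mm along -x. With the cam open a hub can stand up to 20 mm short of home (along -x) without touching the cam.
- v_far: Half of the steel V-block on the fixture's +y side: 42 mm high above the bed and 40 mm wide (y 2 to 42 mm). Its inner face is upright, 45 degrees to the fixture's x axis, ground and oiled (slippery, friction about 0.2). Together the two faces make a 90 degree V with its mouth 60 mm wide. This frame lies on top of the bed above the fixture's origin.
- v_near: The other half of the V-block, on the fixture's -y side, mirror image of v_far.
- cam_lever (a joint): Angle of the cam lever (rad) about its upright pivot: 0 fully open, growing clockwise seen from above, stop at 2.2; starts at 0 to 0.35. Its lobe, a white nylon roller 32 mm in diameter centred 24 mm from the pivot, first touches a hub that is home at about 1.86, points straight at it at 2.09 and locks just past that. Stiff pivot (0.15 N m): it stays where it is left; the last part needs several newtons at the knob.
- cam_knob (a point): Upright black turned knob at the end of the cam lever, 24 mm in diameter; the point is on the knob's axis, 60 mm above the bench; the top is at 85 mm, and the straight 24 mm part runs from 38 to 80 mm above the bench. Below it the lever's bar (10 mm thick) lies 22 to 32 mm above the bench. It moves on a circle of 85 mm radius about cam_pivot.
- cam_pivot (a point): Point on top of the bed on the axis of the cam's pivot; axes as the fixture's. In the fixture's frame the knob lies from here at 240 degrees from +x (counted anticlockwise from above) when the joint reads 0 and at 114 degrees at the stop, going round by the -x side. The cam lies 8 to 23 mm above the bed, its screw heads end 28 mm above the bed.
- pulley: Bystander: loose aluminium belt pulley, 64 mm in diameter and 34 mm high, lying flat on the bench; origin under its centre.
- wrench: Bystander: loose steel wrench about 170 mm long lying flat on the bench; origin under its middle.
- oil_bottle: Bystander: loose amber oil bottle with a black cap, 48 mm in diameter, 100 mm high; origin under its centre.
Things that resemble listed ones, but are neither listed nor needed, are in the scene too. Leave any pink or purple look-alike of the part that bears hub_center alone.

How it is judged:
On the way:
1. the hub stands boss up on the bed, home in the V (its axis within 2 mm of the seat), with the cam lever still open (below 1.2 rad) (horizontal distance between hub_center and seat below 0.002 m and z of hub_center in the frame of seat between 0.038 and 0.042 m and angle between hub_center's own z axis and vertical below 0.05 rad and value of joint cam_lever below 1.2 rad), for 0.3 s.
At the end, for the whole second after the job is handed in: The cam lever is over (above 2.0 rad) and the hub stands upright on the bed, clamped with its axis within 2 mm of the seat and pressed against both faces of the V (more than 1 N on each) (value of joint cam_lever above 2 rad and horizontal distance between hub_center and seat below 0.002 m and z of hub_center in the frame of seat between 0.038 and 0.042 m and angle between hub_center's own z axis and vertical below 0.05 rad and contact force between hub and v_far above 1 N and contact force between hub and v_near above 1 N); the robot touches nothing.
It fails at once if the pulley is moved more than 20 mm (distance of pulley from where it was at the start of the episode above 0.02 m).
It fails at once if the wrench is moved more than 20 mm (distance of wrench from where it was at the start of the episode above 0.02 m).
It fails at once if the oil bottle is moved more than 20 mm (distance of oil_bottle from where it was at the start of the episode above 0.02 m).
It also fails if it takes over 67 s, if anything falls off the work surface, if the arm or the gripper's body presses on something with over 40 N, if the wrist force passes 120 N, or if a joint passes its speed limit or range.

## Working session

There is one attempt and no reset: what is moved stays moved. The work goes in short steps, each a Python script; the robot and the scene stay as the last script left them, time stands still between calls to the robot, and variables do not carry over. Pictures are saved under pics/ and viewed, and the job is handed in when it is done.

```bash
ls; mkdir -p pics
python3 - <<'E'
from cell import manip
import cv2,numpy as np
for n in("top","side"):
    im=manip.read_camera(n); cv2.imwrite(f"pics/{n}0.png",im[:,:,::-1]); c=manip.get_calibration(n); print(n,c)
print(manip.current_clock(),manip.current_eef_rot())
E
```

```text
pics
top {'fx': 576.6723043727056, 'fy': 576.6723043727056, 'cx': 316.43547131819156, 'cy': 246.01789157961326, 'dist_coeffs': array([-0.1348879,  0.       ,  0.       ,  0.       ,  0.       ]), 'pose': array([[-0.0219012 , -0.99518203,  0.09556703,  0.50645106],
       [-0.99969636,  0.02071978, -0.01333723,  0.01275954],
       [ 0.01129285, -0.09583011, -0.99533364,  1.07428208],
       [ 0.        ,  0.        ,  0.        ,  1.        ]])}
side {'fx': 440.61149665357175, 'fy': 440.61149665357175, 'cx': 322.7812765264733, 'cy': 241.75730698570666, 'dist_coeffs': array([-0.01277949,  0.        ,  0.        ,  0.        ,  0.        ]), 'pose': array([[-0.99746088, -0.04809857,  0.05251974,  0.53232425],
       [-0.07115201,  0.64167071, -0.76367276,  0.72533764],
       [ 0.00303119, -0.76547059, -0.64346374,  0.65997651],
       [ 0.        ,  0.        ,  0.        ,  1.        ]])}
0.1 [-1.26045454e-04  1.79425183e-01  9.83771406e-01 -6.39439775e-04]
```

View pics/top0.png

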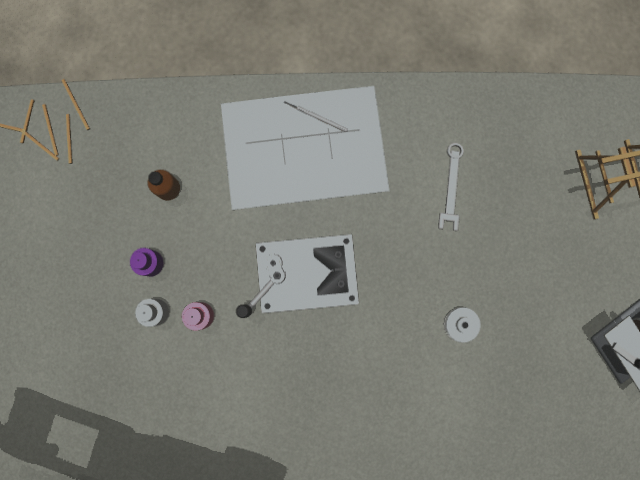

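View pics/side0.png

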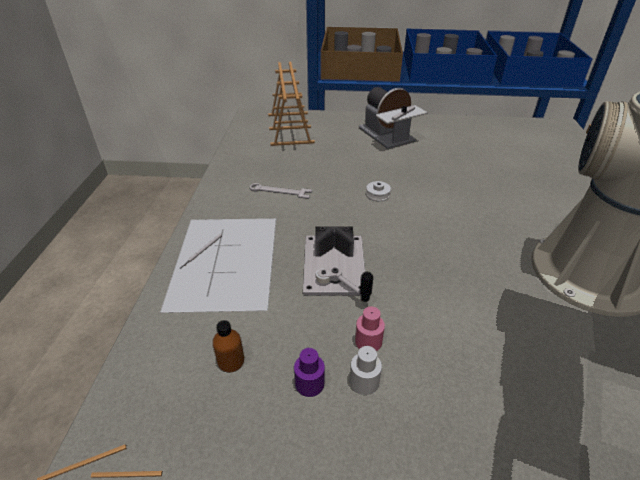

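Top view: three stepped parts are at purple (146,262), pink (197,316) and bare grey (149,313). The bare grey one fits "bare turned aluminium", and the other two are look-alikes. The fixture is at (306,273) with its V at (331,270) and knob at (243,311). The bottle is at (162,184), the wrench at (451,188) and the pulley at (463,324). Next I'll confirm in enlarged crops.

Run:
```python
import cv2
a=cv2.imread("pics/top0.png")
cv2.imwrite("pics/c1.png",cv2.resize(a[225:345,225:385],None,fx=5,fy=5,interpolation=cv2.INTER_CUBIC))
cv2.imwrite("pics/c2.png",cv2.resize(a[240:340,120:230],None,fx=6,fy=6,interpolation=cv2.INTER_CUBIC))
b=cv2.imread("pics/side0.png")
cv2.imwrite("pics/c3.png",cv2.resize(b[220:400,290:400],None,fx=3.3,fy=3.3,interpolation=cv2.INTER_CUBIC))
```

```text
(no output)
```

View pics/c1.png

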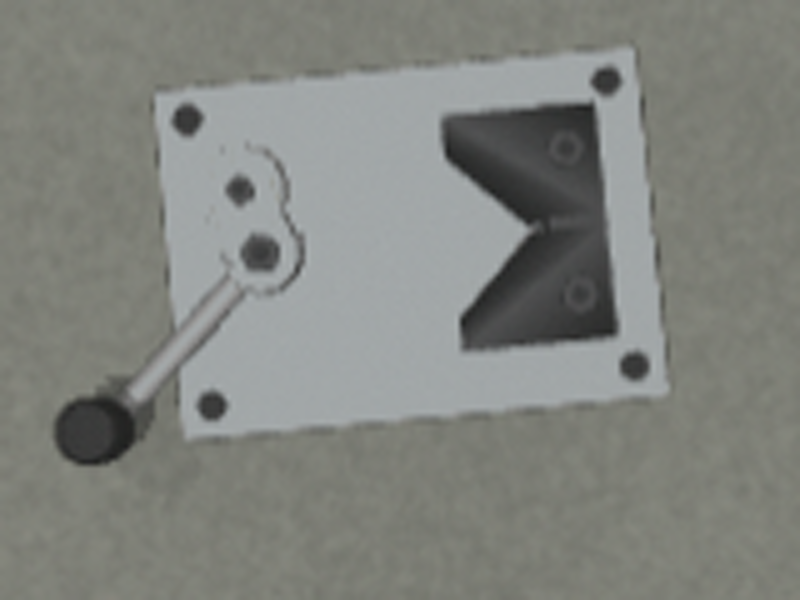

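View pics/c2.png

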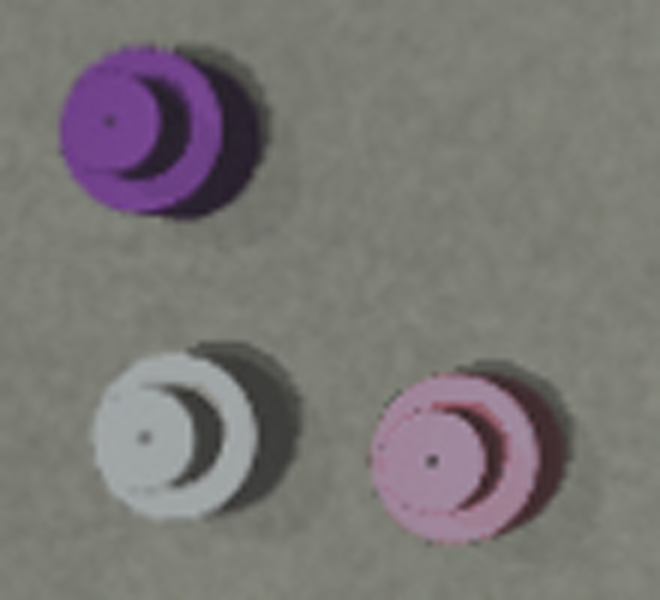

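View pics/c3.png

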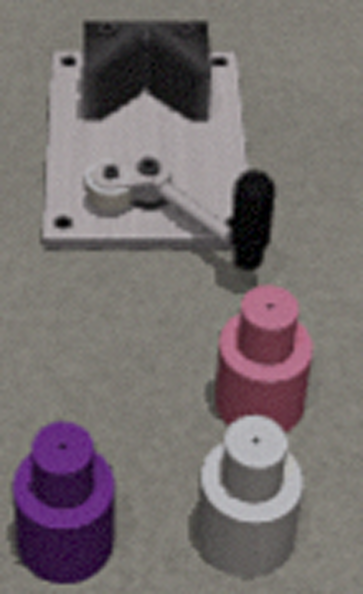

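The crop confirms it: the bare grey part at (149,313) is the hub, with boss up, and the pink and purple parts are look-alikes. Next, measure it and the fixture.

```bash
cat > h.py <<'E'
import numpy as np,cv2
from cell import manip
from scipy.optimize import least_squares
def proj(n,P):
    c=manip.get_calibration(n);T=np.linalg.inv(c["pose"]);K=np.array([[c["fx"],0,c["cx"]],[0,c["fy"],c["cy"]],[0,0,1]])
    return cv2.projectPoints(np.asarray(P,float).reshape(-1,3),cv2.Rodrigues(T[:3,:3])[0],T[:3,3],K,c["dist_coeffs"])[0].reshape(-1,2)
def back(n,uv,z):
    c=manip.get_calibration(n);K=np.array([[c["fx"],0,c["cx"]],[0,c["fy"],c["cy"]],[0,0,1]])
    p=cv2.undistortPoints(np.array(uv,float).reshape(-1,1,2),K,c["dist_coeffs"]).reshape(-1,2)
    d=np.c_[p,np.ones(len(p))]@c["pose"][:3,:3].T;o=c["pose"][:3,3]
    return o+d*((z-o[2])/d[:,2])[:,None]
def un(c,s,x0,y0): return (np.array(c,float)+.5)/s-.5+np.array([x0,y0])
E
python3 - <<'E'
from h import *
np.set_printoptions(precision=4,suppress=True)
F=np.array([[-80,65],[100,65],[100,-65],[-80,-65]])/1000
W=back("top",un([[156,92],[632,47],[667,393],[187,438]],5,225,225),.012)
Ws=back("side",un([[46,241],[52,54],[233,54],[252,238]],3.3,290,220),.012)
print("top",W,"\nside",Ws)
print("sidelens",np.linalg.norm(np.diff(W[:,:2],axis=0),axis=1))
def fit(F,W):
    a=F-F.mean(0);b=W[:,:2]-W[:,:2].mean(0)
    th=np.arctan2((a[:,0]*b[:,1]-a[:,1]*b[:,0]).sum(),(a*b).sum());R=np.array([[np.cos(th),-np.sin(th)],[np.sin(th),np.cos(th)]])
    t=W[:,:2].mean(0)-R@F.mean(0);print("th",th,"org",t,"res",(F@R.T+t-W[:,:2])*1000);return th,R,t
th,R,t=fit(F,W)
print("apex",back("top",un([[536,231]],5,225,225),.012)) 
for nm,uv,z in(("knobtop",[[91,428]],.085),("pivothead",[[261,251]],.04),("roller",[[239,189]],.04)):
    p=back("top",un(uv,5,225,225),z)[0];print(nm,p,"fix",R.T@(p[:2]-t))
print("hub top dot",back("top",un([[144,437]],6,120,240),.08),"body",back("top",un([[175,436]],6,120,240),.05),"side",back("side",un([[256,440]],3.3,290,220),.08))
print("pink",back("top",un([[432,460]],6,120,240),.08),"purple",back("top",un([[110,121]],6,120,240),.08))
print("bottle",back("top",[[155,178]],.1), "pulley",back("top",[[463,324]],.034))
E
```

```text
top [[ 0.6164  0.1107  0.012 ]
 [ 0.6295 -0.0661  0.012 ]
 [ 0.5013 -0.0756  0.012 ]
 [ 0.4886  0.101   0.012 ]] 
side [[ 0.6123  0.1178  0.012 ]
 [ 0.6269 -0.0613  0.012 ]
 [ 0.4999 -0.0709  0.012 ]
 [ 0.4872  0.106   0.012 ]]
sidelens [0.1773 0.1286 0.177 ]
th -1.49740177668738 org [0.5582 0.0275] res [[ 0.7783  1.3321]
 [ 0.854  -1.3548]
 [-0.5441 -1.4573]
 [-1.0882  1.4801]]
apex [[ 0.562  -0.0288  0.012 ]]
knobtop [0.4939 0.1278 0.085 ] fix [-0.1047 -0.0568]
pivothead [0.5554 0.0711 0.04  ] fix [-0.0437  0.0004]
roller [0.5778 0.0787 0.04  ] fix [-0.0496  0.0233]
hub top dot [[0.4926 0.3013 0.08  ]] body [[0.4924 0.3006 0.05  ]] side [[0.4905 0.3033 0.08  ]]
pink [[0.4849 0.2171 0.08  ]] purple [[0.5843 0.3115 0.08  ]]
bottle [[0.7243 0.277  0.1   ]] pulley [[ 0.4587 -0.264   0.034 ]]
```

```bash
cat >> h.py <<'E'
from scipy.spatial.transform import Rotation as Rn
TH=-1.4974; ORG=np.array([.5582,.0275])
EX=np.array([np.cos(TH),np.sin(TH)]);EY=np.array([-EX[1],EX[0]])
SEAT=ORG+.02*EX; PIV=SEAT-.064*EX
def fx(p): return ORG+p[0]*EX+p[1]*EY
def quat(ya):  # tool down, jaw axis at world angle ya
    y=np.array([np.cos(ya),np.sin(ya),0]);z=np.array([0,0,-1.]);x=np.cross(y,z)
    q=Rn.from_matrix(np.c_[x,y,z]).as_quat();return [q[3],q[0],q[1],q[2]]
def st(m=""): print(m,round(manip.current_clock(),2),np.round(manip.current_position(),4),"F",np.round(manip.current_wrist_force(),2),"w",round(manip.current_width(),3))
E
python3 - <<'E'
from h import *
st()
best=None;j0=np.array(manip.current_joint_positions())
for ya in(TH+np.pi/2,TH-np.pi/2):
    for p in([.492,.3012,.16],[*SEAT,.2]):
        print(ya,p,manip.solve_ik(p,quat(ya)))
E
```

```text
0.1 [0.2205 0.5844 0.2446] F [ 0.14 -1.22 -0.15] w 1.005
0.0733963267948965 [0.492, 0.3012, 0.16] [ 5.46738062e-01  3.74542353e-01  1.81408127e+00 -4.44089210e-16
  9.52969033e-01  4.73341735e-01]
0.0733963267948965 [np.float64(0.5596666089323855), np.float64(0.0075538460288844846), 0.2] [ 1.08163005e-02  3.01242957e-01  1.81848067e+00 -4.44089210e-16
  1.02186903e+00 -6.25800263e-02]
-3.0681963267948964 [0.492, 0.3012, 0.16] [ 5.46738062e-01  3.74542353e-01  1.81408127e+00 -4.44089210e-16
  9.52969033e-01 -2.66825092e+00]
-3.0681963267948964 [np.float64(0.5596666089323855), np.float64(0.0075538460288844846), 0.2] None
```

Run:
```python
from h import *
q=quat(TH+np.pi/2)
manip.reach([.492,.3012,.16],q); st("above")
manip.move_straight([.492,.3012,.068],v=.12); st("down")
manip.move_gripper(0.0); st("closed")
manip.move_straight([.492,.3012,.16],v=.15); st("up")
for n in("top","side"): cv2.imwrite(f"pics/{n}1.png",manip.read_camera(n)[:,:,::-1])
```

```text
above 1.59 [0.4918 0.3021 0.1603] F [0.04 0.04 0.46] w 0.999
down 2.51 [0.4924 0.3016 0.0686] F [-0.35 -0.03  0.23] w 1.001
closed 3.07 [0.492  0.3013 0.0685] F [-1.72 -0.58  4.99] w 0.336
up 3.83 [0.4914 0.3008 0.1591] F [-0.01  0.82 -3.21] w 0.33
```

View pics/side1.png

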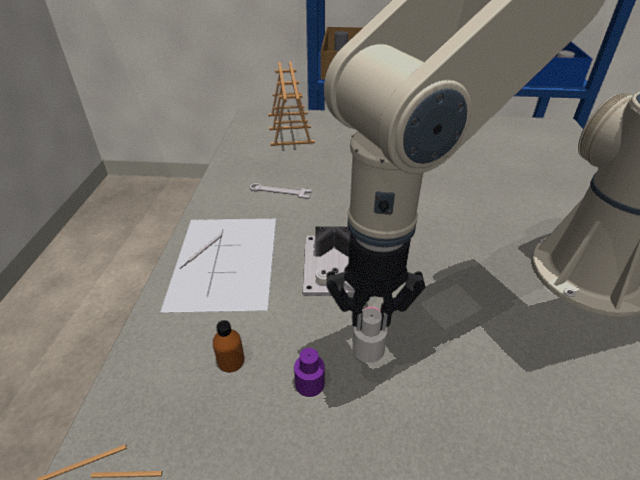

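Side view: the hub hangs upright in the jaws at (370,340), and the wrist force shows about 3.2 N, which matches its weight. Next I'll place it 9 mm short of home.

```bash
python3 - <<'E'
from h import *
q=quat(TH+np.pi/2)
P=SEAT-.009*EX
manip.reach([*P,.16],q); st("above")
manip.move_straight([*P,.086],v=.1); st("low")
z=.084
while z>.0785:
    manip.move_straight([*P,z],v=.02); f=manip.current_wrist_force()
    st(f"z{z:.4f}")
    if f[2]>0: break
    z-=.001
manip.move_gripper(0.55); st("open")
manip.move_straight([*P,.15],v=.15); st("up")
U=P+.13*(-EX)   # back out of the line of sight
manip.reach([*(U),.2],q)
for n in("top","side"): cv2.imwrite(f"pics/{n}2.png",manip.read_camera(n)[:,:,::-1])
st()
E
python3 - <<'E'
import cv2
a=cv2.imread("pics/top2.png")
cv2.imwrite("pics/c4.png",cv2.resize(a[225:345,225:385],None,fx=5,fy=5,interpolation=cv2.INTER_CUBIC))
E
```

```text
above 5.06 [0.559  0.0174 0.1599] F [-0.12  0.3  -3.57] w 0.328
low 5.95 [0.5594 0.0167 0.0864] F [ 0.53 -0.58 -3.56] w 0.329
z0.0840 6.2 [0.5592 0.0165 0.0844] F [-0.04 -0.79 -2.91] w 0.331
z0.0830 6.45 [0.559  0.0165 0.0831] F [ 0.39  0.47 -4.04] w 0.329
z0.0820 6.7 [0.559  0.0165 0.0819] F [ 0.03  0.   -2.44] w 0.332
z0.0810 6.95 [0.559  0.0165 0.0809] F [ 0.48  0.11 -3.43] w 0.329
z0.0800 7.2 [0.5591 0.0165 0.0805] F [-2.29  0.87  4.15] w 0.332
open 7.53 [0.5591 0.0166 0.08  ] F [0.05 0.73 0.67] w 0.553
up 8.14 [0.5587 0.0165 0.1496] F [-0.96 -0.07 -0.28] w 0.549
 8.86 [0.5489 0.1453 0.1988] F [ 0.71 -0.5   0.13] w 0.551
```

View pics/c4.png

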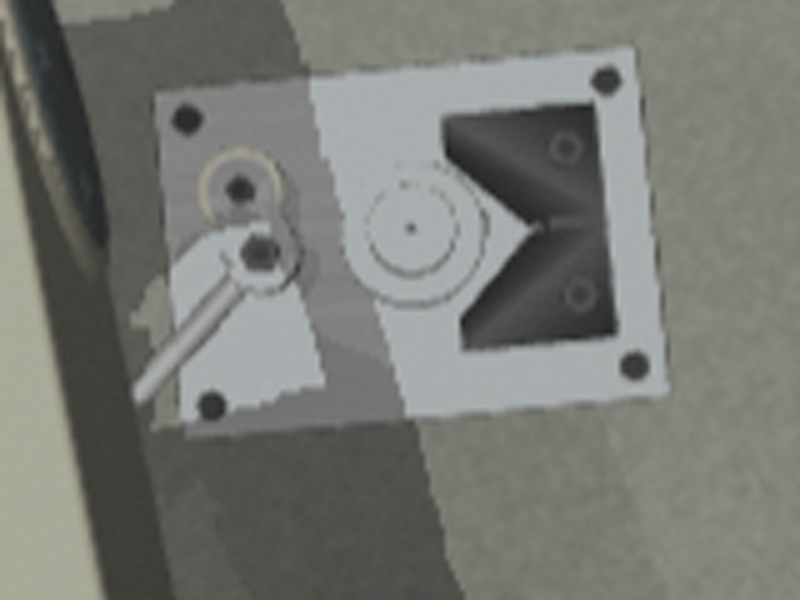

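View pics/side2.png

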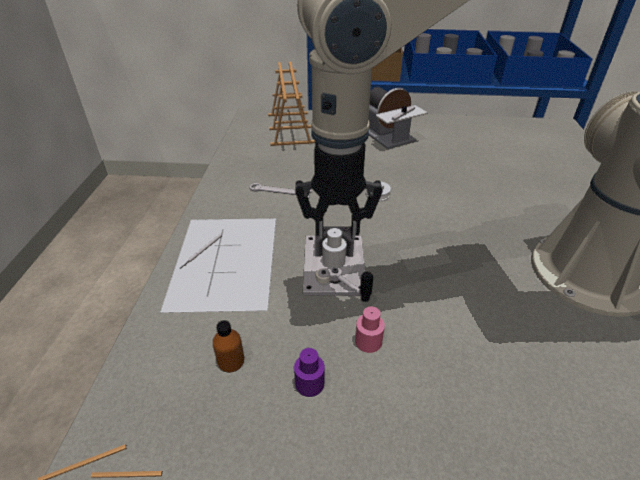

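The hub stands upright on the bed between the open cam and the V, with the boss dot at crop (411,228). Next I'll measure its offset from the V using the same camera.

Run:
```python
from h import *
p=back("top",un([[411,228]],5,225,225),.092)[0];b=back("top",un([[416,231]],5,225,225),.062)[0]
for x in(p,b): d=x[:2]-SEAT;print(x,"fix rel seat",d@EX*1e3,d@EY*1e3)
# independent V lateral from block corners at z=.054: mouth edges
W=back("top",un([[444,118],[463,350],[595,102],[618,334]],5,225,225),.054)
for x in W: d=x[:2]-SEAT;print(d@EX*1e3,d@EY*1e3)
```

```text
[0.55970506 0.01692646 0.092     ] fix rel seat -9.344556807548061 0.7256482417632781
[0.56023959 0.01531929 0.062     ] fix rel seat -7.702515373665218 1.1408851496075385
5.983833742066199 40.63559948280899
4.8708690497318665 -41.872260342513016
60.021166856260606 41.26956362673285
59.95390654620007 -41.493107743658676
```

```bash
cat > push.py <<'E'
from h import *
import sys
def push(s0,s1,z,lat=0.,fmax=8,step=.001):
    s=s0
    while s<=s1+1e-9:
        P=SEAT+s*EX+lat*EY
        manip.move_straight([*P,z],v=.01); manip.hold(.1)
        f=np.mean([manip.current_wrist_force() for _ in range(4)],0)
        c=np.array(manip.current_position())[:2]-SEAT
        print(f"s {s*1e3:.1f} act {c@EX*1e3:.2f} lat {c@EY*1e3:.2f} Fx {f[:2]@EX:.2f} Fy {f[:2]@EY:.2f} Fz {f[2]:.2f}")
        if f[:2]@EX<-fmax: print("stop");break
        s+=step
    return s
E
python3 - <<'E'
from push import *
q=quat(TH+np.pi/2)
P=SEAT-.054*EX
manip.move_gripper(0.0)
manip.reach([*P,.15],q); st()
manip.move_straight([*P,.059],v=.12); st("down")
s=push(-.049,-.030,.059)
st()
E
```

```text
9.84 [0.5555 0.0606 0.1496] F [ 0.44 -0.07  0.84] w 0.0
down 10.75 [0.5563 0.0617 0.0596] F [ 0.75  0.36 -0.63] w -0.001
s -49.0 act -48.99 lat -0.02 Fx 0.06 Fy -0.30 Fz -0.63
s -48.0 act -47.99 lat -0.01 Fx 0.66 Fy -0.23 Fz -0.15
s -47.0 act -47.01 lat -0.00 Fx -1.01 Fy 0.82 Fz 0.47
s -46.0 act -46.05 lat 0.08 Fx -1.73 Fy -0.41 Fz 0.99
s -45.0 act -44.97 lat 0.05 Fx -2.72 Fy -0.55 Fz 0.55
s -44.0 act -43.96 lat 0.02 Fx -1.55 Fy 0.48 Fz -0.02
s -43.0 act -42.94 lat -0.01 Fx -1.52 Fy 0.69 Fz 0.89
s -42.0 act -41.94 lat -0.01 Fx -2.12 Fy 0.37 Fz -0.44
s -41.0 act -40.94 lat -0.03 Fx -1.88 Fy 0.17 Fz 0.10
s -40.0 act -39.94 lat -0.02 Fx -2.00 Fy 0.61 Fz 0.54
s -39.0 act -38.95 lat 0.02 Fx -2.09 Fy -0.30 Fz 0.76
s -38.0 act -38.51 lat -0.31 Fx -4.99 Fy -0.75 Fz 2.77
s -37.0 act -38.15 lat -0.67 Fx -10.18 Fy -2.69 Fz 4.36
stop
 15.7 [0.5562 0.0455 0.0591] F [-3.43  9.96  4.36] w 0.003
```

Run:
```python
from push import *
push(-.0365,-.035,.059,lat=-.001,fmax=14,step=.0005)
push(-.0365,-.035,.059,lat=-.002,fmax=14,step=.0005)
P=SEAT-.050*EX
manip.move_straight([*P,.059],v=.05)
manip.move_straight([*P,.15],v=.15)
manip.reach([*(SEAT-.16*EX),.22],quat(TH+np.pi/2))
for n in("top","side"): cv2.imwrite(f"pics/{n}3.png",manip.read_camera(n)[:,:,::-1])
st()
a=cv2.imread("pics/top3.png")
cv2.imwrite("pics/c5.png",cv2.resize(a[225:345,225:385],None,fx=5,fy=5,interpolation=cv2.INTER_CUBIC))
```

```text
s -36.5 act -37.72 lat -1.43 Fx -10.44 Fy -1.95 Fz 2.72
s -36.0 act -37.62 lat -1.43 Fx -13.33 Fy -2.57 Fz 3.80
s -35.5 act -37.54 lat -1.39 Fx -15.83 Fy -2.03 Fz 4.02
stop
s -36.5 act -37.69 lat -1.57 Fx -11.47 Fy 1.42 Fz 0.49
s -36.0 act -37.60 lat -1.59 Fx -13.30 Fy 1.42 Fz 1.49
s -35.5 act -37.53 lat -1.57 Fx -16.30 Fy 1.57 Fz 1.66
stop
 19.73 [0.5472 0.1663 0.2185] F [ 0.01 -0.24  0.06] w -0.001
```

View pics/c5.png

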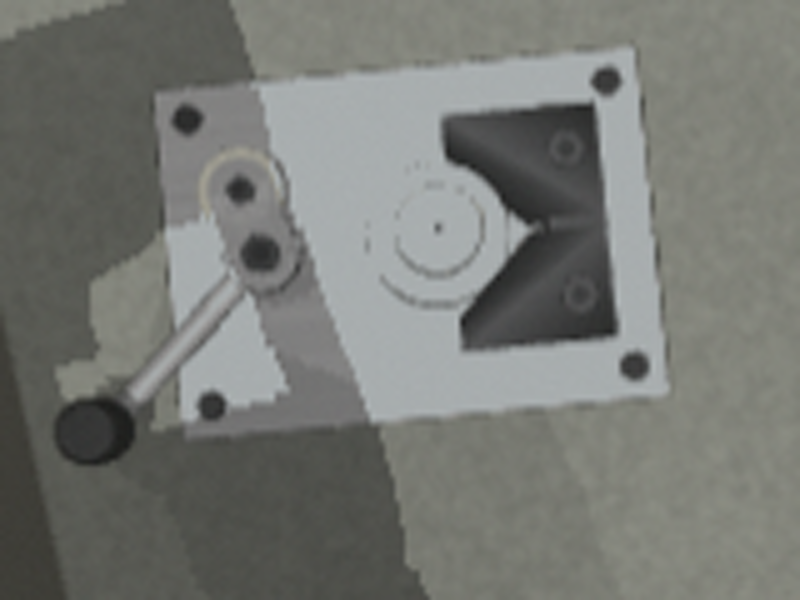

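Run:
```python
from h import *
for uv,z in(([438,228],.092),([411,228],.092),([541,226],.054),([535,231],.012)):
    d=back("top",un([uv],5,225,225),z)[0][:2]-SEAT;print(uv,d@EX*1e3,d@EY*1e3)
# predicted pixels for hub home at SEAT (+lat -0.4)
o=lambda P:(proj("top",P)-[225,225]+.5)*5-.5
for z,r in((.092,.015),(.062,.025)):
    P=[[*(SEAT-.0004*EY+r*np.cos(a)*EX+r*np.sin(a)*EY),z] for a in np.linspace(0,2*np.pi,60)]
    im=cv2.imread("pics/c5.png") if z==.092 else im
    cv2.polylines(im,[np.int32(np.round(o(P)))],True,(0,0,255),1)
for z in(.054,.012):
  P=[[*(SEAT+x*EX+(y-.0004)*EY),z] for x,y in((.0054,.030),(.0354,0),(.0054,-.03))]
  cv2.polylines(im,[np.int32(np.round(o(P)))],False,(0,255,0),1)
cv2.imwrite("pics/c6.png",im)
```

```text
[438, 228] -0.18072524262807155 -0.14341315718855915
[411, 228] -9.344556807548061 0.7256482417632781
[541, 226] 36.562567152718415 -0.859253858086867
[535, 231] 36.05745892951134 -0.35313271199653995
```

View pics/c6.png

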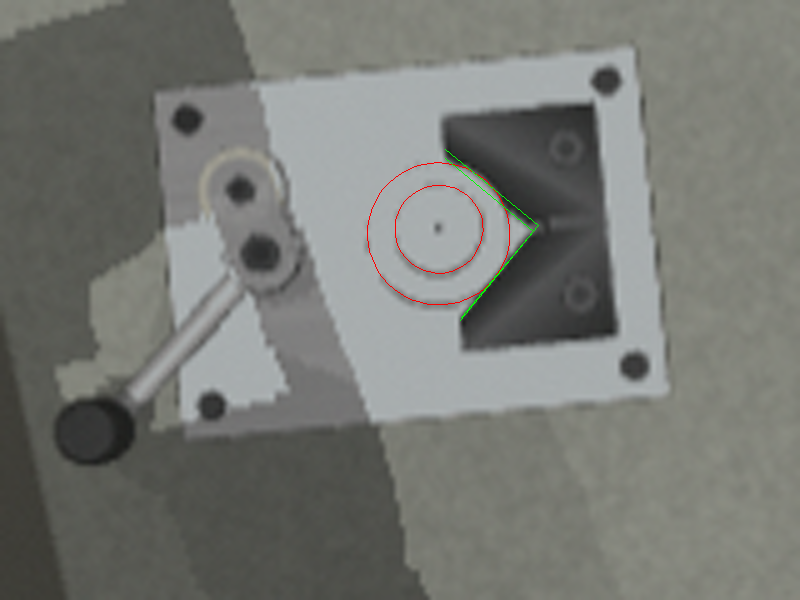

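The overlay matches: the hub's outline touches both V faces, the dot is 0.2 mm from the seat, and the push force grew on both faces (the sign of the lateral force flipped while the hub stayed put). The lever is still open, with its knob at crop (91,428). Now to swing the cam with the knob held loosely between the open jaws.

```bash
cat > cam.py <<'E'
from h import *
def pose(phi,z,r=.085): return [*(PIV+r*(np.cos(phi)*EX+np.sin(phi)*EY)),z],quat(TH+phi-np.pi/2)
def step(phi,z=.057,v=.06,pr=True):
    p,q=pose(phi,z);manip.move_straight(p,q,v=v)
    f=np.mean([manip.current_wrist_force() for _ in range(4)],0)[:2]
    er=np.cos(phi)*EX+np.sin(phi)*EY; et=np.sin(phi)*EX-np.cos(phi)*EY
    c=np.array(manip.current_position())[:2]-PIV
    ph=np.arctan2(c@EY,c@EX)%(2*np.pi)
    if pr: print(f"phi {np.degrees(phi):.1f} act {np.degrees(ph):.1f} r {np.linalg.norm(c)*1e3:.1f} Ft {f@et:.1f} Fr {f@er:.1f} t {manip.current_clock():.1f}")
    return f@et,ph
E
python3 - <<'E'
from cam import *
k=back("top",un([[92,429]],5,225,225),.085)[0][:2]-PIV
phi=np.arctan2(k@EY,k@EX)%(2*np.pi);print("phi0",np.degrees(phi),np.linalg.norm(k))
manip.move_gripper(.55)
p,q=pose(phi,.15);manip.reach(p,q);st()
p,q=pose(phi,.057);manip.move_straight(p,q,v=.1);st("down")
g=np.radians(223)
while phi>np.radians(140):
    phi-=np.radians(5); f,_=step(phi)
    if abs(f)>20: print("stop");break
for n in("top","side"): cv2.imwrite(f"pics/{n}4.png",manip.read_camera(n)[:,:,::-1])
E
```

```text
phi0 223.4286334595637 0.0831803967234303
 21.02 [0.4929 0.1289 0.1505] F [ 1.28  0.07 -0.48] w 0.548
down 22.11 [0.4926 0.1288 0.0575] F [0.33 0.39 0.24] w 0.553
phi 218.4 act 218.1 r 84.8 Ft -0.2 Fr 0.2 t 22.4
phi 213.4 act 213.5 r 85.0 Ft 0.4 Fr 0.7 t 22.7
phi 208.4 act 208.5 r 84.9 Ft -0.5 Fr -0.3 t 22.9
phi 203.4 act 203.5 r 84.9 Ft 0.7 Fr -0.7 t 23.2
phi 198.4 act 198.5 r 85.0 Ft -0.5 Fr -0.2 t 23.5
phi 193.4 act 193.5 r 85.0 Ft 0.1 Fr -0.8 t 23.8
phi 188.4 act 188.5 r 85.0 Ft 0.1 Fr 0.2 t 24.0
phi 183.4 act 183.5 r 85.0 Ft -0.0 Fr -0.5 t 24.3
phi 178.4 act 178.5 r 85.0 Ft 0.1 Fr 0.5 t 24.6
phi 173.4 act 173.5 r 85.0 Ft 1.3 Fr -1.2 t 24.9
phi 168.4 act 168.5 r 85.0 Ft 0.6 Fr 0.1 t 25.1
phi 163.4 act 163.5 r 85.0 Ft 0.8 Fr -0.4 t 25.4
phi 158.4 act 158.5 r 85.0 Ft 0.2 Fr 0.3 t 25.7
phi 153.4 act 153.5 r 85.0 Ft 0.7 Fr -0.2 t 26.0
phi 148.4 act 148.5 r 85.0 Ft 0.2 Fr 0.3 t 26.2
phi 143.4 act 143.5 r 85.0 Ft 0.2 Fr -0.5 t 26.5
phi 138.4 act 138.5 r 85.0 Ft -0.5 Fr 0.3 t 26.8
```

View pics/side4.png

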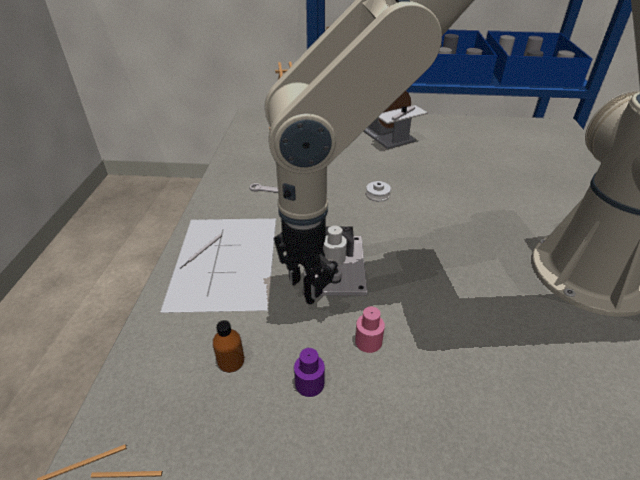

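Run:
```python
import cv2
b=cv2.imread("pics/side4.png")
cv2.imwrite("pics/c7.png",cv2.resize(b[210:320,250:390],None,fx=5,fy=5,interpolation=cv2.INTER_CUBIC))
```

```text
(no output)
```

View pics/c7.png

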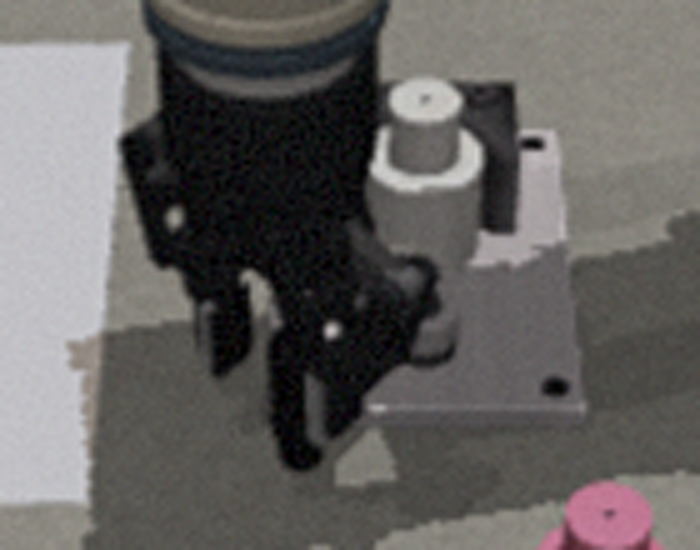

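The knob has left its old place and the roller is now on the near side of the pivot (crop 435,340), so the lever is moving. Now for the final part in small steps.

Run:
```python
from cam import *
phi=np.radians(138.4)
while phi>np.radians(97):
    phi-=np.radians(1.5); f,ph=step(phi,v=.03)
    if abs(f)>28: print("stop");break
st()
cv2.imwrite("pics/top5.png",manip.read_camera("top")[:,:,::-1]);cv2.imwrite("pics/side5.png",manip.read_camera("side")[:,:,::-1])
```

```text
phi 136.9 act 137.0 r 85.0 Ft -1.0 Fr 0.7 t 27.1
phi 135.4 act 135.4 r 85.0 Ft -0.9 Fr -0.7 t 27.4
phi 133.9 act 133.8 r 85.0 Ft -0.5 Fr -0.7 t 27.6
phi 132.4 act 132.3 r 85.1 Ft -0.4 Fr -0.3 t 27.9
phi 130.9 act 130.8 r 85.1 Ft 0.7 Fr -0.5 t 28.1
phi 129.4 act 129.3 r 85.1 Ft 0.6 Fr 0.6 t 28.4
phi 127.9 act 127.8 r 85.1 Ft -0.2 Fr -0.7 t 28.6
phi 126.4 act 126.3 r 85.0 Ft -0.6 Fr -0.2 t 28.9
phi 124.9 act 124.9 r 84.9 Ft -2.0 Fr -0.8 t 29.1
phi 123.4 act 123.5 r 84.9 Ft -2.7 Fr -1.1 t 29.4
phi 121.9 act 122.0 r 84.8 Ft -2.6 Fr -1.9 t 29.6
phi 120.4 act 120.4 r 84.8 Ft -3.0 Fr -3.5 t 29.9
phi 118.9 act 118.9 r 84.9 Ft -3.0 Fr -1.8 t 30.1
phi 117.4 act 117.3 r 84.9 Ft -2.5 Fr -1.9 t 30.4
phi 115.9 act 115.9 r 84.9 Ft -2.9 Fr -2.1 t 30.6
phi 114.4 act 114.1 r 85.6 Ft 0.0 Fr 0.3 t 30.9
phi 112.9 act 112.6 r 85.5 Ft -0.5 Fr -0.1 t 31.1
phi 111.4 act 111.1 r 85.4 Ft -0.6 Fr -0.0 t 31.4
phi 109.9 act 109.7 r 85.2 Ft 0.1 Fr -0.2 t 31.6
phi 108.4 act 108.2 r 85.1 Ft -0.1 Fr -0.8 t 31.9
phi 106.9 act 107.6 r 84.7 Ft -6.0 Fr -1.2 t 32.1
phi 105.4 act 107.5 r 84.0 Ft -17.1 Fr -2.9 t 32.4
phi 103.9 act 107.4 r 83.4 Ft -28.7 Fr -5.1 t 32.6
stop
 32.63 [0.6325 0.1021 0.0568] F [-13.75  25.67   7.03] w 0.55
```

The force climbed to about 3 N, dropped to zero as it went over centre, then rose hard at the stop. Next I'll back off to centre, lift clear and check.

Run:
```python
from cam import *
step(np.radians(114),v=.05); st()
p,q=pose(np.radians(114),.16);manip.move_straight(p,v=.15);st("up")
manip.reach([.45,.30,.25],quat(0.07)); st("away")
for n in("top","side"): cv2.imwrite(f"pics/{n}6.png",manip.read_camera(n)[:,:,::-1])
a=cv2.imread("pics/top6.png");cv2.imwrite("pics/c8.png",cv2.resize(a[225:345,225:385],None,fx=5,fy=5,interpolation=cv2.INTER_CUBIC))
```

```text
phi 114.0 act 113.9 r 85.1 Ft 0.9 Fr 0.3 t 33.2
 33.18 [0.63   0.1114 0.057 ] F [ 0.69 -0.7  -0.5 ] w 0.551
up 34.02 [0.6293 0.1113 0.1592] F [0.11 0.01 0.09] w 0.55
away 35.08 [0.4503 0.2996 0.2493] F [ 0.67  0.05 -0.1 ] w 0.55
```

View pics/c8.png

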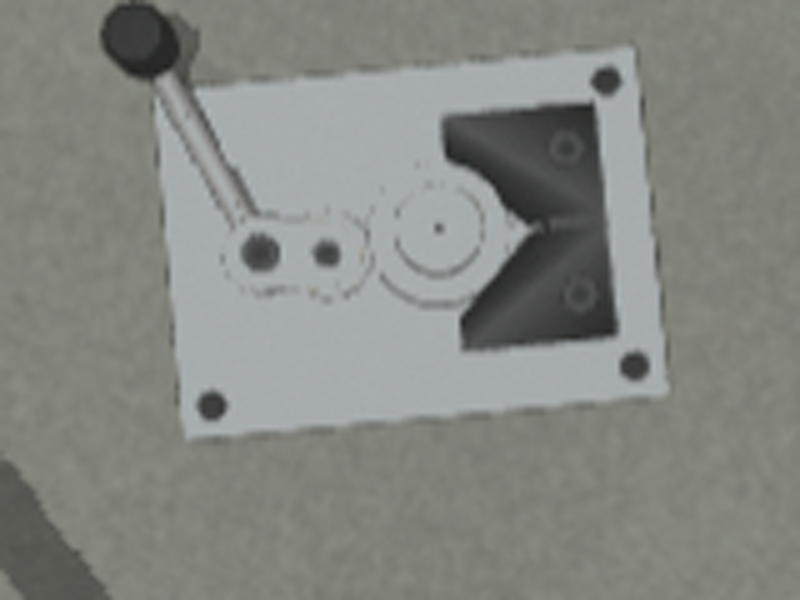

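View pics/top6.png

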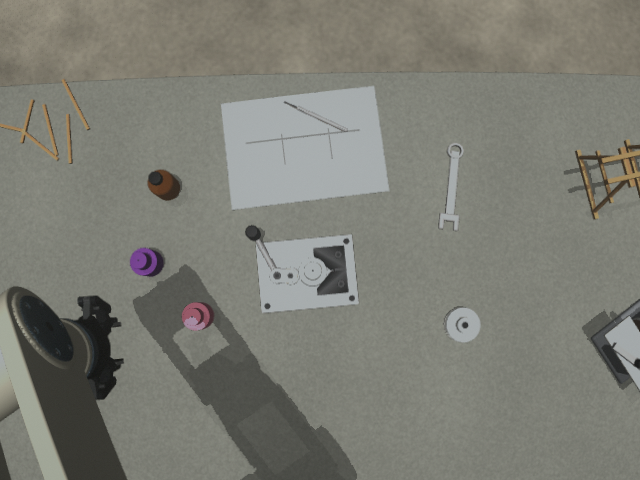

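The cam is over and its roller (crop 326,253) points at the hub. The hub's dot is at (438,228), unchanged. Bottle, wrench and pulley are where they started.

Run:
```python
from h import *
k=back("top",un([[137,38]],5,225,225),.085)[0][:2]-PIV
a=np.degrees(np.arctan2(k@EY,k@EX));print("knob",a,np.linalg.norm(k),"joint",np.radians(240-a))
d=back("top",un([[438,228]],5,225,225),.092)[0][:2]-SEAT;print(d@EX*1e3,d@EY*1e3)
manip.sign_off();print(manip.current_clock())
```

```text
knob 113.9523277380157 0.08253752508075646 joint 2.1999468954463546
-0.18072524262807155 -0.14341315718855915
the job is handed in; nothing more can be done
the job is handed in; nothing more can be done
```

The hub is standing boss up in the V with the cam locked over at its stop, and the job is handed in. I gripped the bare aluminium hub by its boss and stood it on the bed 9 mm short of home. I then pushed it into the V with closed fingers, at up to 16 N, while the lever was still open. After that I swung the cam with the knob loosely held between the jaws, and moved the arm clear.

**Last checks:**
- **Hub position:** the top camera puts its axis about 0.2 mm from the seat, both before and after clamping, within that camera's roughly 2 mm accuracy.
- **Cam lever:** it reads about 2.20 rad in the image. The force at the knob rose to about 3 N, dropped as the cam went over centre, then rose sharply at the stop.
- **Other objects:** the pulley, wrench, bottle and the two coloured look-alikes appear unmoved.
- **Time:** about 35 s on the robot's clock at the last check, against the 67 s limit.

**Disagreements and limits:**
- The side camera put the fixture 2–7 mm away from where the top camera did, so I relied on the top camera and on contact.
- During the push, finger position alone suggested the hub was 1–2 mm short of home. The camera overlay and the rising force, with the hub no longer moving, said it was home.
- I could not measure the force on each V face directly after clamping.

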